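Bring the pump dispenser round to the front of the bench carousel and hold it there

TASK

Turn the parts carousel gently, without spinning it, until the pump dispenser stands at the front, squarely behind the middle of the pick tray, and keep hold of the carousel so that it cannot swing away while a colleague presses a swab on the pump: finish while still gripping it, with the carousel at rest. All the jars and bottles stay standing in their places on the carousel, and the other things on the bench stay where they are.

Things in the scene. Friction and masses are not known exactly. Their poses are not given: they have to be found in the camera images.
- carousel_foot: The carousel's fixed light grey foot: a disc 216 mm across and 14 mm high with a small open pick tray (66 mm deep front to back, 110 mm wide, 20 mm high) built on to its front. Origin on the carousel's turning axis, at bench level; its x axis points from the turning axis to the front, through the middle of the tray, whose centre is 159 mm from the axis; z up.
- turntable: Dark grey disc 236 mm across, 10 mm thick, turning either way endlessly about the foot's vertical axis; slight bearing friction (0.04 N m) keeps it where it is left. Origin on the axis, under the disc, 22 mm above the bench. Six round holders (collars 13 mm high, 65 mm wide) stand 60 degrees apart, 80 mm from the axis, the first on its x axis. A 16 mm column in its middle bears the knob.
- knob (a point): Centre of the round, fluted black knob on top of the turntable's column, on the turning axis, 172 mm above the bench: 36 mm in diameter, 30 mm high (157 to 187 mm above the bench), fixed to the turntable and turning with it. It stands above all the jars and bottles, so it can be gripped from above in any direction.
- dispenser_center (a point): Centre, half-way up, of the pump dispenser: a white plastic bottle, 54 mm in diameter, with a round shoulder and a steel pump whose flat dished top is 44 mm across; 106 mm high in all (top 138 mm above the bench). It stands loose in the holder on the turntable's x axis, 80 mm from the turning axis; the other five change places. About 0.15 kg.
- nozzle_bottle_center (a point): Centre of the other white bottle on the carousel: 54 mm in diameter, 112 mm high, ending in a slim pointed white nozzle. Stands loose in another holder.
- jar_a_center (a point): Centre of a low clear jar with a black screw lid, 56 mm in diameter, 55 mm high, with small metal parts in it. Stands loose in a holder.
- jar_b_center (a point): Another such low jar.
- jar_c_center (a point): Another such low jar.
- jar_d_center (a point): Another such low jar.
- circuit_board: Bystander: a red circuit board, 100 x 72 x 16 mm, flat on the mat beside the tray.
- flux_tin: Bystander: a round flat tin, 62 mm in diameter, 24 mm high, close by the carousel.
- screwdriver: Bystander: a black-handled screwdriver, 170 mm long, lying close by the carousel.
- multimeter: Bystander: a dark multimeter, 160 x 78 x 44 mm, flat on the mat.
- solder_reel: Bystander: a reel of solder, 64 mm in diameter, 40 mm high, standing on its flange.
- side_cutters: Bystander: side cutters, about 140 mm long, lying on the mat.
- pen_pot: Bystander: a white pot with pens, 80 mm in diameter, 105 mm high, the pens up to about 190 mm.
Not all that is in view belongs to the job. Leave any turquoise or yellow look-alike of the part that bears jar_b_center alone.

How it is judged (in metres and radians):
At the end, for the whole second after the job is handed in: The dispenser stands at the front: its centre within 9 mm (about 6 degrees) either side of the foot's front line through the middle of the tray; the turntable is at rest and the fingers still hold it (contact force over 3 N); all six jars and bottles stand upright in their holders (y of dispenser_center in the frame of carousel_foot between -0.009 and 0.009 m and x of dispenser_center in the frame of carousel_foot above 0.06 m and angular speed of turntable below 0.05 rad/s and contact force between the fingers and turntable above 3 N and angle between each of dispenser_center, nozzle_bottle_center, jar_a_center, jar_b_center, jar_c_center, jar_d_center's own z axis and vertical below 0.15 rad and horizontal distance between each of dispenser_center, nozzle_bottle_center, jar_a_center, jar_b_center, jar_c_center, jar_d_center and turntable below 0.09 m); the arm keeps its last pose, push and grip.
It fails at once if the carousel is spun instead of turned gently (over 4 rad/s) (angular speed of turntable above 4 rad/s).
It fails at once if a jar or bottle is tipped or lifted out of its holder (angle between any of dispenser_center, nozzle_bottle_center, jar_a_center, jar_b_center, jar_c_center, jar_d_center's own z axis and vertical above 0.3 rad or height (world z) of dispenser_center above 0.097 m or height (world z) of nozzle_bottle_center above 0.1 m or height (world z) of any of jar_a_center, jar_b_center, jar_c_center, jar_d_center above 0.0715 m).
It fails at once if another thing on the bench is knocked from its place (over 25 mm) (distance of any of circuit_board, flux_tin, screwdriver, multimeter, solder_reel, side_cutters, pen_pot from where it was at the start of the episode above 0.025 m).
It also fails if it takes over 48 s, if anything falls off the work surface, if the arm or the gripper's body presses on something with over 40 N, if the wrist force passes 120 N, or if a joint passes its speed limit or range.

ROBOT

A 6-joint arm with a two-finger parallel gripper is mounted at the origin on the work surface. World frame = base frame: x ahead of the robot, y to its left, z up, the work surface at z = 0. Lengths are in m, angles in degrees, forces in N, time in s.
With the tool pointing down it reaches from about 0.35 to 0.875 m from the base axis. Payload 4.2 kg.
Tool frame: the origin (TCP) lies on the centre line of the jaws, within the pads' length; the fingertips stand 11 mm ahead of it and the grasp point (between the pads) lies 8 mm behind it; y points along the fingers, z is the direction in which the jaws open and shut, and the axes are right-handed (so a half turn about y gives the same grasp; the last joint's range is limited). The gripper opens to 87 mm and grips with 3 to 60 N. Pads are 19 mm wide; open, the fingers measure 117 mm over their backs; the gripper's body (75 mm by 190 mm) begins 51 mm behind the grasp point.
Start: joints at [83.342, 22.042, 0.453, 0, -68.411, -14.817], TCP at [0.229, 0.582, 0.234] pointing down, gripper open.
Joint ranges: [-179.83, 179.83], [-69.29, 118.12], [-61.27, 80.66], [-181.25, 117.63], [-171.15, -9.14], [-177.46, 177.46]. Speed limits (degrees/s): [159.86, 159.86, 180, 180, 180, 180].

INTERFACE

Orientations are given as a 3x3 rotation matrix whose columns are the frame's x, y, z axes.
In Python, from station import r, optics gives the robot as it stands. The module is installed in compiled form; this text tells all that it offers.
- The arm moves only by the tool step_arm, never from a script. Its argument "moves" is a list that holds one entry, the list of rows, each a list of 7 numbers: the turn, a rotation vector about the tool's x, y, z in rad, then the shift along the tool's x, y, z in cm, then the opening in per cent of the stroke, from 0 (shut) to 100 (fully open). A call has exactly 5 rows; each row is the pose to reach, as a shift and turn from the pose commanded when the call began, along the tool's axes at that moment; what a row does not reach only later rows make up. A row lasts 1/12 s, in which the tool goes at most 41.7 mm and 7.16 degrees, less where a joint would pass 70% of its speed; a pose out of reach is approached as far as the arm can. A call with a gripper value outside its range is refused whole. The fingers move at their own pace and stop on an object; the grip force is fixed at half the most. Time passes only in rows, so rows that repeat a pose let the fingers close, or fill a call up. It gives the time, the measured TCP pose, the force and the opening at its end, in the units of the state.
- r.sense(): the state, without advancing time (a new reading comes with each control period).
- optics.capture(name): name is "scene" or "top"; returns a dict with "image" (420x560x3 uint8, red, green, blue), "fov_y" (degrees; the focal length in pixels is half the picture's height over the tangent of half this angle, whatever the lens; pixels are square), "cx", "cy" (the principal point, pixels), "cam_to_world" (4x4, takes a point from camera to world coordinates). Camera axes: x right, y down, z forward; pixel columns grow to the right and rows downward; lengths in m; the calibration is good to about 2 mm. A picture is of the moment at which its call begins. There is no depth.
- r.finish_job(): hands the job in, once; it reports no verdict.
The state is a dict: "time_s": time; "joints": joint angles; "joint_velocities": joint speeds; "effort": joint torques, N m; "tcp_pos": TCP position; "ee_rot": TCP orientation; "wrist_force": force on the tool from outside, world axes, zero at the start; "moment": the same for the moment, N m; "gripper_width": opening from 0.0 (shut) to 1.0 (fully open).
Only numpy, scipy, OpenCV 4.12 (cv2) and the standard library are available. Lean on these libraries where they do the work, as an engineer would, in place of code of your own. Each camera call takes 0.05 s, during which the arm holds its last target.

## Working session

There is one attempt and no reset: what is moved stays moved. The work goes in short steps, Python scripts to look and compute and a tool call to move; the robot and the scene stay as the last step left them, time stands still between calls to the robot, and variables do not carry over. Pictures are saved under pics/ and viewed, and the job is handed in when it is done.

Besides the shell and the picture viewer there is one more tool, called after ">>>" as name([rows], argument=value, ...), one row to a line, values as JSON. step_arm: Moves the arm, as the interface text tells. Its arguments: {"type":"object","properties":{"moves":{"type":"array"}},"required":["moves"]}

```bash
mkdir -p pics; python3 - <<'E'
from station import r, optics
import cv2,numpy as np
for n in ["scene","top"]:
    c=optics.capture(n); cv2.imwrite(f"pics/{n}0.png",c["image"][:,:,::-1]); print(n,c["fov_y"],c["cx"],c["cy"]); print(np.round(c["cam_to_world"],4).tolist())
s=r.sense(); print({k:np.round(v,3).tolist() for k,v in s.items()})
E
```

```text
scene 52.04764467172059 272.70970713180856 207.7727005637784
[[0.8766, 0.3631, -0.3157, 0.9501], [0.4811, -0.6523, 0.5857, -0.7709], [0.0067, -0.6653, -0.7466, 1.1024], [0.0, 0.0, 0.0, 1.0]]
top 42.41396056415107 279.6493940625495 209.96787028151255
[[-0.0122, -0.9827, 0.1847, 0.2171], [-0.9998, 0.0148, 0.0129, 0.0022], [-0.0154, -0.1845, -0.9827, 1.7432], [0.0, 0.0, 0.0, 1.0]]
{'time_s': 0.1, 'joints': [83.342, 22.085, 0.387, -0.025, -68.41, -14.816], 'joint_velocities': [-0.075, -0.173, 0.091, 0.059, -0.013, 0.084], 'effort': [-0.001, -39.169, 18.793, 4.232, 0.014, -0.0], 'tcp_pos': [0.229, 0.581, 0.233], 'ee_rot': [[-0.931, -0.001, -0.366], [0.366, -0.002, -0.931], [-0.0, -1.0, 0.002]], 'wrist_force': [-0.181, -1.025, 0.317], 'moment': [-0.007, -0.04, -0.008], 'gripper_width': 0.998}
```

View pics/scene0.png

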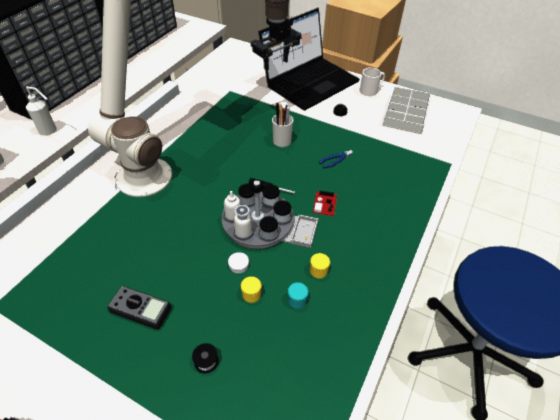

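View pics/top0.png

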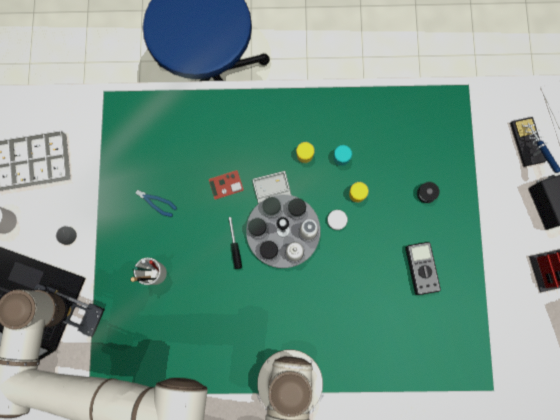

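The carousel is at about (283,230) in the top view and (257,218) in the scene view, with the tray at (272,187). The two white bottles are at (309,228) and (295,251) in the top view. I'll zoom in on the carousel in both.

```bash
python3 - <<'E'
import cv2,numpy as np
t=cv2.imread("pics/top0.png")[160:280,215:375]; s=cv2.imread("pics/scene0.png")[165:265,195:345]
cv2.imwrite("pics/tz.png",cv2.resize(t,None,fx=5,fy=5,interpolation=cv2.INTER_CUBIC))
cv2.imwrite("pics/sz.png",cv2.resize(s,None,fx=5,fy=5,interpolation=cv2.INTER_CUBIC))
E
```

```text
(no output)
```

View pics/tz.png

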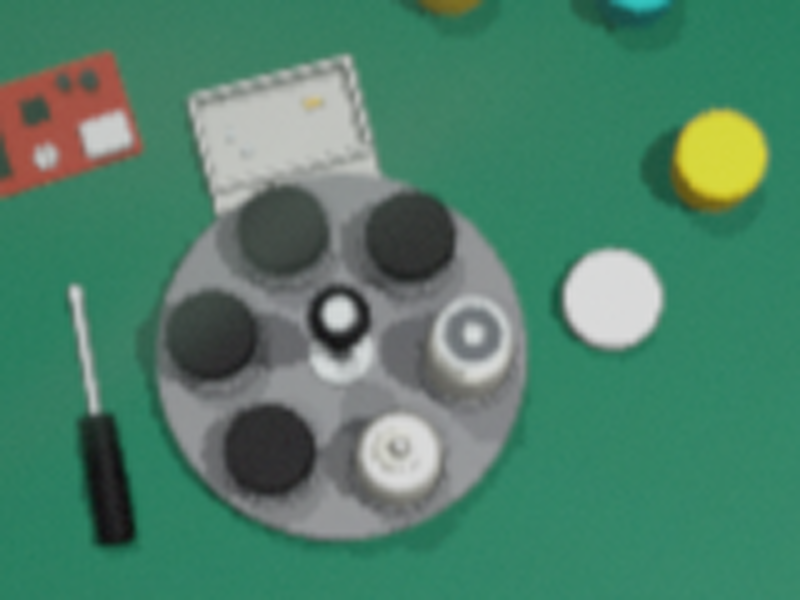

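View pics/sz.png

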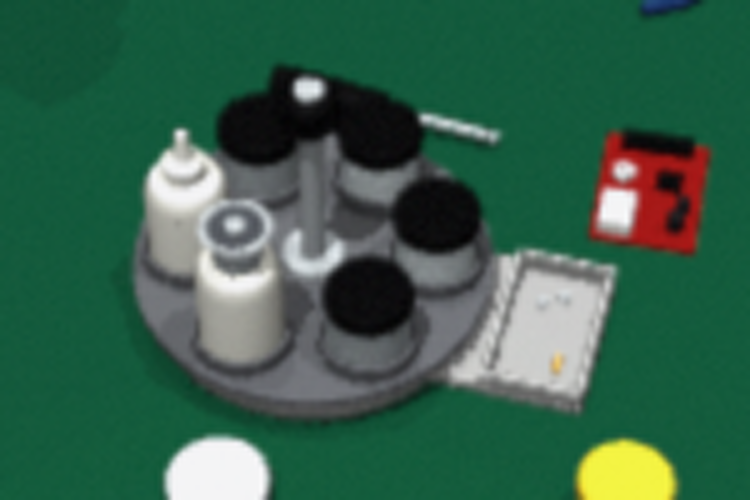

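Candidates for the pump dispenser:
- The bottle with the steel dished top: top view (309,227), scene view (242,210).
- The bottle with the slim nozzle: top view (295,250), scene view (231,195). This is the nozzle bottle.
- The white tin at top view (337,219). This is the flux tin.

The crop confirms the first one: it has the round grey dish. Next I'll measure the axis, the dispenser and the tray.

```bash
cat > h.py <<'E'
import cv2,numpy as np
from station import r, optics
def ray(c,u,v):
    f=210/np.tan(np.radians(c["fov_y"]/2)); M=np.array(c["cam_to_world"])
    d=M[:3,:3]@np.array([(u-c["cx"])/f,(v-c["cy"])/f,1]); return M[:3,3],d/np.linalg.norm(d)
def plane(c,u,v,z):
    o,d=ray(c,u,v); return o+d*(z-o[2])/d[2]
def proj(c,p):
    f=210/np.tan(np.radians(c["fov_y"]/2)); M=np.array(c["cam_to_world"])
    q=M[:3,:3].T@(np.array(p)-M[:3,3]); return np.array([c["cx"]+f*q[0]/q[2],c["cy"]+f*q[1]/q[2]])
def tri(a,b):
    A=0;B=0
    for o,d in(a,b):
        P=np.eye(3)-np.outer(d,d);A=A+P;B=B+P@o
    return np.linalg.solve(A,B)
def blob(img,mask,seed,rad=12):
    n,l,st,ce=cv2.connectedComponentsWithStats(mask.astype(np.uint8))
    best=[(np.hypot(*(ce[i]-seed)),i) for i in range(1,n) if st[i,4]>=4]
    i=min(best)[1]; return ce[i],st[i]
E
python3 - <<'E'
from h import *
T=optics.capture("top");S=optics.capture("scene")
ti=T["image"].astype(int);si=S["image"].astype(int)
# knob cap: bright blob
for nm,c,im,seed in(("top",T,ti,(283,222.4)),("sc",S,si,(256.6,182.8))):
    g=im.min(2); u,v=map(int,seed); 
    m=np.zeros(g.shape,bool); m[v-5:v+6,u-5:u+6]=g[v-5:v+6,u-5:u+6]>130
    ce,st=blob(im,m,np.array(seed)); print(nm,ce,st, plane(c,*ce,0.188)); 
    if nm=="top":a=ray(c,*ce)
    else: print("tri",tri(a,ray(c,*ce)))
# turntable disc contour: not green, in top view; ellipse via disc grey edge
hsv=cv2.cvtColor(T["image"],cv2.COLOR_RGB2HSV)
# tray: light, low saturation near (272,187)
m=np.zeros(hsv.shape[:2],np.uint8); m[168:206,248:296]=((hsv[168:206,248:296,1]<60)&(hsv[168:206,248:296,2]>95))
cs,_=cv2.findContours(m,cv2.RETR_EXTERNAL,cv2.CHAIN_APPROX_NONE); k=max(cs,key=cv2.contourArea)
print("tray",cv2.minAreaRect(k),cv2.boundingRect(k))
# grey dish outlines: gray region blue-ish within white
cv2.imwrite("pics/tm.png",cv2.resize(m[160:280,215:375]*255,None,fx=5,fy=5))
# carousel outline non-green, edge points
ng=((hsv[...,1]<90)).astype(np.uint8); 
m=np.zeros_like(ng); m[185:275,240:325]=ng[185:275,240:325]; m=cv2.morphologyEx(m,cv2.MORPH_OPEN,np.ones((3,3)))
cv2.imwrite("pics/cm.png",cv2.resize(m[160:280,215:375]*255,None,fx=5,fy=5))
cs,_=cv2.findContours(m,cv2.RETR_EXTERNAL,cv2.CHAIN_APPROX_NONE); k=max(cs,key=cv2.contourArea)
P=np.array([plane(T,u,v,0.027)[:2] for u,v in k[:,0]])
x0=np.median(P,0)
print(x0)
from scipy.optimize import least_squares
f=least_squares(lambda p:np.hypot(*(P-p).T)-0.119,x0,loss="soft_l1",f_scale=0.003); print("disc",f.x, np.median(abs(f.fun)))
for p in [(309.3,226.5),]: print("disp",plane(T,*p,0.138))
print("disp sc", plane(S,195+236/5-.4,165+226/5-.4,0.138), plane(T,215+398/5-.4,160+448/5-.4,.14))
# predicted projections
E
```

```text
top [282.42857143 222.22857143] [280 219   6   7  35] [0.47287469 0.01493471 0.188     ]
sc [256.25 182.4 ] [254 181   6   4  20] [0.47110629 0.01188948 0.188     ]
tri [0.47174265 0.01392137 0.18703232]
tray ((273.4411926269531, 190.7646942138672), (34.1975212097168, 38.80569839477539), 75.96376037597656) (252, 171, 44, 35)
[0.49519057 0.02740168]
disc [0.47658074 0.01642482] 0.0023116203417832062
disp [ 0.46693944 -0.06504915  0.138     ]
disp sc [ 0.46548481 -0.06639951  0.138     ] [ 0.39903152 -0.01859644  0.14      ]
```

```bash
python3 -c "
import cv2,numpy as np
cv2.imwrite('pics/b.png',np.hstack([cv2.resize(cv2.imread('pics/'+n),(400,300)) for n in('tm.png','cm.png')]))"
```

```text
(no output)
```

View pics/b.png

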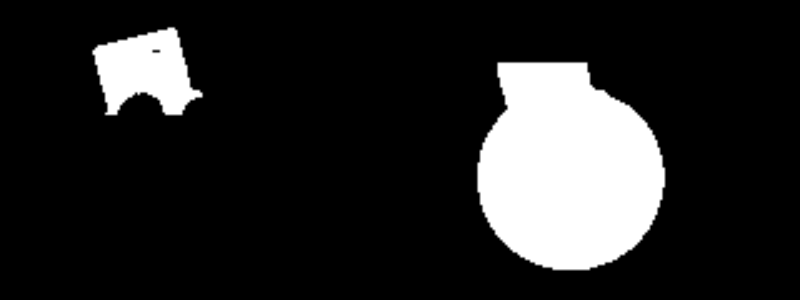

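```bash
python3 - <<'E'
from h import *
from scipy.optimize import least_squares
T=optics.capture("top");S=optics.capture("scene")
ax=np.array([.4722,.0142])
def hs(c): return cv2.cvtColor(c["image"],cv2.COLOR_RGB2HSV)
h=hs(T)
# disc excluding tray side
m=np.zeros(h.shape[:2],np.uint8); m[185:275,240:325]=(h[185:275,240:325,1]<90); m=cv2.morphologyEx(m,cv2.MORPH_OPEN,np.ones((3,3)))
k=max(cv2.findContours(m,cv2.RETR_EXTERNAL,cv2.CHAIN_APPROX_NONE)[0],key=cv2.contourArea)[:,0]
k=k[k[:,1]>206]
P=np.array([plane(T,u,v,0.030)[:2] for u,v in k])
f=least_squares(lambda p:np.hypot(*(P-p[:2]).T)-p[2],[*ax,.118],loss="soft_l1",f_scale=0.002); print("disc",f.x,np.median(abs(f.fun)))
def tray(c,box,smax,vmin):
    h=hs(c);x0,x1,y0,y1=box
    m=np.zeros(h.shape[:2],np.uint8); m[y0:y1,x0:x1]=((h[y0:y1,x0:x1,1]<smax)&(h[y0:y1,x0:x1,2]>vmin))
    m=cv2.morphologyEx(m,cv2.MORPH_CLOSE,np.ones((3,3)))
    k=max(cv2.findContours(m,cv2.RETR_EXTERNAL,cv2.CHAIN_APPROX_NONE)[0],key=cv2.contourArea)[:,0]
    return np.array([plane(c,u,v,0.02)[:2] for u,v in k]),m
for nm,c,box in(("top",T,(245,300,166,203)),("sc",S,(294,325,208,252))):
    P,m=tray(c,box,80,90); 
    cv2.imwrite(f"pics/tr_{nm}.png",cv2.resize(m[box[2]:box[3],box[0]:box[1]]*255,None,fx=6,fy=6,interpolation=0))
    for th0 in(12,):
        th=np.radians(th0)
        for it in range(5):
            e=np.array([np.cos(th),np.sin(th)]);n=np.array([-e[1],e[0]])
            q=(P-ax)@np.c_[e,n]
            fr=(q[:,0]>np.percentile(q[:,0],97)-.006)&(abs(q[:,1])<.05)
            c1=np.polyfit(q[fr,1],q[fr,0],1)
            lf=(q[:,1]>q[:,1].max()-.008)&(q[:,0]>.135)&(q[:,0]<.185)
            rt=(q[:,1]<q[:,1].min()+.008)&(q[:,0]>.135)&(q[:,0]<.185)
            th-=np.arctan(c1[0])
        print(nm,"front edge dir",np.degrees(th),"dist",c1[1],"sides",np.median(q[lf,1]),np.median(q[rt,1]),lf.sum(),rt.sum(), "slopes",[np.degrees(np.arctan(np.polyfit(q[w,0],q[w,1],1)[0])) for w in(lf,rt) if w.sum()>3])
        mid=(np.median(q[lf,1])+np.median(q[rt,1]))/2; print("centre bearing",np.degrees(th+np.arctan2(mid,.159)))
E
```

```text
disc [0.4730859  0.01557831 0.11833417] 0.0007044642617063807
top front edge dir 13.593196673731962 dist 0.19312994206708947 sides 0.057681699336825085 nan 14 0 slopes [np.float64(0.21213896465721976)]
centre bearing nan
sc front edge dir 14.293323792282438 dist 0.19056318941470277 sides 0.04983431055062325 -0.07060632159494451 15 16 slopes [np.float64(-1.018303274565413), np.float64(-2.2940638330855645)]
centre bearing 10.556027646595808
  return _methods._mean(a, axis=axis, dtype=dtype,
  ret = ret.dtype.type(ret / rcount)
```

The measurements agree:

| Quantity | Value | Check |
|---|---|---|
| Axis | about (0.4725, 0.0147) | Knob top triangulates to z = 0.187, as stated |
| Dispenser | 80 mm from the axis, bearing about -94° | Matches the stated 80 mm |
| Tray front | bearing about 13.8°, front edge 192 mm from the axis | Matches the stated tray |

So the carousel has to turn about +108° counter-clockwise, and joint 6 has room for that in one grip if I yaw the tool first. I'll start by raising the arm to clear the pens.

>>> step_arm([
  [[0,0,0,0,-2.5,0,100],[0,0,0,0,-5.5,0,100],[0,0,0,0,-8,0,100],[0,0,0,-1.5,-8,1.5,100],[0,0,0,-4,-8,4,100]],
])

```text
time_s: 0.72
tcp_pos: [0.2508, 0.5319, 0.3144]
ee_rot: [[-0.932, 0.001, -0.364], [0.364, 0.004, -0.932], [0.001, -1.0, -0.004]]
wrist_force: [1.4, 0.1, -0.0]
gripper_width: 0.997
```

>>> step_arm([
  [[0,0,0,-2.7,0,2.7,100],[0,0,0,-5.4,0,5.4,100],[0,0,0,-8.1,0,8.1,100],[0,0,0,-10.8,0,10.8,100],[0,0,0,-13.5,0,13.5,100]],
])

```text
time_s: 1.13
tcp_pos: [0.3278, 0.3528, 0.3137]
ee_rot: [[-0.931, 0.0, -0.366], [0.366, 0.0, -0.931], [-0.0, -1.0, -0.0]]
wrist_force: [1.2, 0.2, 0.3]
gripper_width: 0.998
```

>>> step_arm([
  [[0,0,0,-2.7,0,2.7,100],[0,0,0,-5.4,0,5.4,100],[0,0,0,-8.1,0,8.1,100],[0,0,0,-10.8,0,10.8,100],[0,0,0,-13.5,0,13.5,100]],
])

```text
time_s: 1.55
tcp_pos: [0.4039, 0.1778, 0.3139]
ee_rot: [[-0.931, 0.001, -0.366], [0.366, 0.001, -0.931], [-0.0, -1.0, -0.001]]
wrist_force: [0.6, 1.0, -0.6]
gripper_width: 1.0
```

>>> step_arm([
  [[0,0,0,-2.7,0,2.7,100],[0,0,0,-5.4,0,5.4,100],[0,0,0,-8.1,0,8.1,100],[0,0,0,-10.5,0,10.5,100],[0,0,0,-12.4,0,12.9,100]],
])

```text
time_s: 1.97
tcp_pos: [0.4726, 0.0122, 0.3136]
ee_rot: [[-0.93, 0.001, -0.367], [0.367, 0.0, -0.93], [-0.0, -1.0, -0.0]]
wrist_force: [0.2, 0.2, 0.6]
gripper_width: 0.997
```

>>> step_arm([
  [[0,0.1,0,0,0,0,100],[0,0.2,0,0,0,0,100],[0,0.3,0,0,0,0,100],[0,0.4,0,0,0,0,100],[0,0.5,0,0,0,0,100]],
])

```text
time_s: 2.38
tcp_pos: [0.4718, 0.014, 0.3136]
ee_rot: [[-0.637, -0.0, -0.771], [0.771, 0.0, -0.637], [0.0, -1.0, -0.0]]
wrist_force: [-0.3, -0.9, -0.0]
gripper_width: 1.002
```

>>> step_arm([
  [[0,0.11,0,0,0,0,100],[0,0.22,0,0,0,0,100],[0,0.33,0,0,0,0,100],[0,0.44,0,0,0,0,100],[0,0.55,0,0,0,0,100]],
])

```text
time_s: 2.8
tcp_pos: [0.4718, 0.0142, 0.3136]
ee_rot: [[-0.14, 0.0, -0.99], [0.99, 0.0, -0.14], [0.0, -1.0, -0.0]]
wrist_force: [0.9, 0.7, -0.1]
gripper_width: 1.003
```

>>> step_arm([
  [[0,0.11,0,0,0,0,100],[0,0.22,0,0,0,0,100],[0,0.33,0,0,0,0,100],[0,0.44,0,0,0,0,100],[0,0.55,0,0,0,0,100]],
])

```text
time_s: 3.22
tcp_pos: [0.4718, 0.0142, 0.3136]
ee_rot: [[0.398, -0.0, -0.917], [0.917, 0.0, 0.398], [0.0, -1.0, 0.0]]
wrist_force: [-0.1, 0.2, 0.1]
gripper_width: 0.998
```

>>> step_arm([
  [[0,0.1,0,0,0,0,100],[0,0.2,0,0,0,0,100],[0,0.3,0,0,0,0,100],[0,0.35,0,0,0,0,100],[0,0.35,0,0,0,0,100]],
])

```text
time_s: 3.63
tcp_pos: [0.4718, 0.0142, 0.3135]
ee_rot: [[0.685, -0.0, -0.728], [0.728, 0.0, 0.685], [0.0, -1.0, 0.0]]
wrist_force: [-0.4, 0.4, -0.9]
gripper_width: 1.003
```

```bash
python3 - <<'E'
from h import *
s=r.sense(); print(s["joints"],s["tcp_pos"],np.round(s["ee_rot"],4).tolist())
for n,(a,b) in {"scene":(195,345),"top":(215,375)}.items():
    c=optics.capture(n); i=c["image"][:,:,::-1]; i=i[125:265,195:345] if n=="scene" else i[160:280,215:375]
    cv2.imwrite(f"pics/{n}1.png",cv2.resize(i,None,fx=4,fy=4,interpolation=2))
E
```

```text
[ 2.15051238e+01  3.89525589e+00 -1.19491436e+01 -8.59139380e-03
 -7.41533090e+01 -6.47520192e+01] [0.47179951 0.01418443 0.3135477 ] [[0.6852, -0.0, -0.7284], [0.7284, 0.0001, 0.6852], [0.0001, -1.0, 0.0001]]
```

View pics/scene1.png

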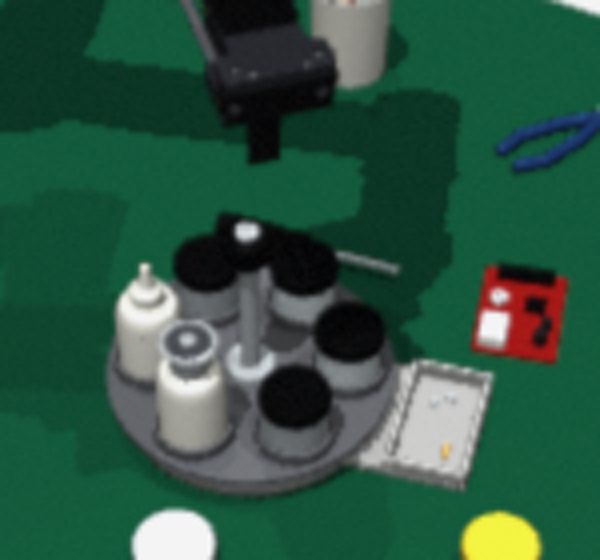

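The open jaws stand over the knob, which is at (245,232) in the crop, and nothing lies in the way of the descent.

>>> step_arm([
  [[0,0,0,0,2,0,100],[0,0,0,0,4,0,100],[0,0,0,0,6,0,100],[0,0,0,0,8,0,100],[0,0,0,0,10,0,100]],
])

```text
time_s: 4.15
tcp_pos: [0.4719, 0.0141, 0.2128]
ee_rot: [[0.684, 0.001, -0.73], [0.73, 0.0, 0.684], [0.0, -1.0, -0.0]]
wrist_force: [0.1, -0.3, 0.4]
gripper_width: 1.0
```

>>> step_arm([
  [[0,0,0,0,1,0,100],[0,0,0,0,2,0,100],[0,0,0,0,3,0,100],[0,0,0,0,4,0,100],[0,0,0,0,4.6,0,100]],
])

```text
time_s: 4.57
tcp_pos: [0.4715, 0.0141, 0.1665]
ee_rot: [[0.684, -0.001, -0.73], [0.73, -0.0, 0.684], [-0.001, -1.0, 0.001]]
wrist_force: [0.1, -0.9, -0.1]
gripper_width: 0.999
```

>>> step_arm([
  [[0,0,0,0,0,0,80],[0,0,0,0,0,0,60],[0,0,0,0,0,0,55],[0,0,0,0,0,0,50],[0,0,0,0,0,0,46]],
])

```text
time_s: 4.98
tcp_pos: [0.4723, 0.0143, 0.1682]
ee_rot: [[0.684, 0.001, -0.729], [0.729, 0.0, 0.684], [0.001, -1.0, -0.001]]
wrist_force: [0.1, -0.2, 0.1]
gripper_width: 0.707
```

```bash
python3 - <<'E'
from h import *
s=r.sense(); print(s["tcp_pos"],s["wrist_force"],s["moment"],s["gripper_width"])
for n in("scene","top"):
    c=optics.capture(n); i=c["image"][:,:,::-1]; i=i[145:265,195:345] if n=="scene" else i[160:280,215:375]
    cv2.imwrite(f"pics/{n}2.png",cv2.resize(i,None,fx=4,fy=4,interpolation=2))
E
```

```text
[0.47225569 0.01429637 0.16815614] [ 0.07217761 -0.15462449  0.06061779] [ 0.10044513 -0.11209465 -0.00724419] 0.7067818287957545
```

View pics/scene2.png

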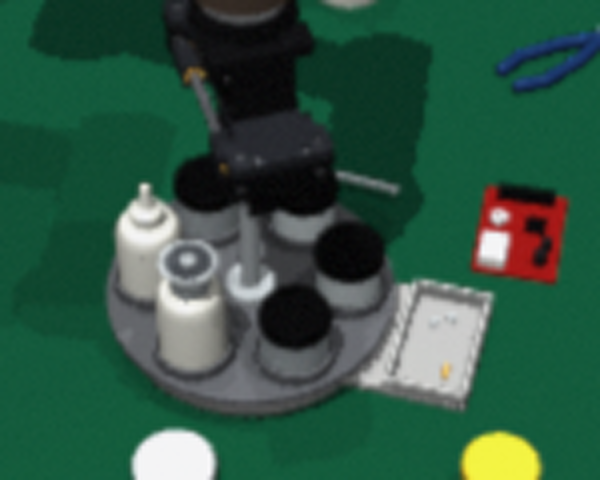

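View pics/top2.png

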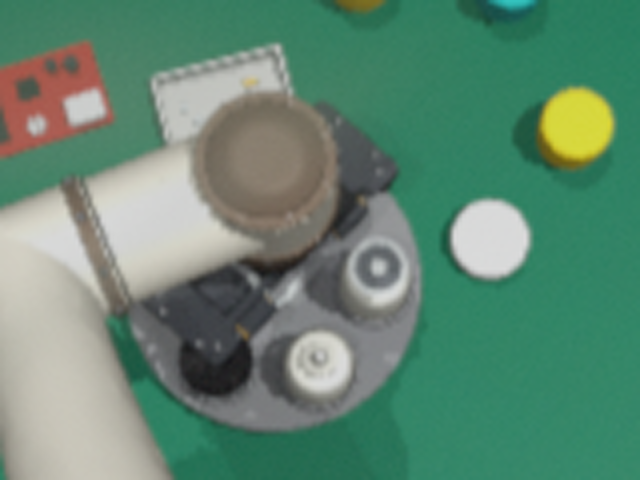

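The open fingers straddle the knob and stay clear of both bottle tops. Now I'll close on it.

>>> step_arm([
  [[0,0,0,0,0.2,0,60],[0,0,0,0,0.2,0,52],[0,0,0,0,0.2,0,46],[0,0,0,0,0.2,0,42],[0,0,0,0,0.2,0,38]],
])

```text
time_s: 5.5
tcp_pos: [0.4719, 0.0142, 0.1656]
ee_rot: [[0.685, -0.0, -0.729], [0.729, -0.0, 0.685], [-0.0, -1.0, -0.0]]
wrist_force: [-1.1, -0.6, -0.8]
gripper_width: 0.424
```

>>> step_arm([
  [[0,0,0,0,0,0,30],[0,0,0,0,0,0,20],[0,0,0,0,0,0,10],[0,0,0,0,0,0,5],[0,0,0,0,0,0,5]],
])

```text
time_s: 5.92
tcp_pos: [0.4719, 0.0142, 0.1656]
ee_rot: [[0.685, -0.0, -0.729], [0.729, 0.0, 0.685], [0.0, -1.0, 0.0]]
wrist_force: [0.2, 0.5, 0.7]
gripper_width: 0.406
```

```bash
python3 - <<'E'
from h import *
s=r.sense(); print(s["tcp_pos"],s["wrist_force"],s["moment"],s["gripper_width"])
E
```

```text
[0.47189963 0.01424691 0.16556777] [0.19682485 0.45853474 0.68545135] [0.26935956 0.05358661 0.05766324] 0.4062104490090618
```

The jaws stopped at 0.406 × 87 = 35.3 mm, which matches the 36 mm knob. Now a slow counter-clockwise turn, which is negative about tool y. I'll do a first part, then check for slip.

>>> step_arm([
  [[0,-0.02,0,0,0,0,5],[0,-0.06,0,0,0,0,5],[0,-0.11,0,0,0,0,5],[0,-0.16,0,0,0,0,5],[0,-0.21,0,0,0,0,5]],
])

```text
time_s: 6.33
tcp_pos: [0.4719, 0.0142, 0.1656]
ee_rot: [[0.515, -0.0, -0.857], [0.857, 0.0, 0.515], [0.0, -1.0, 0.0]]
wrist_force: [-1.4, 1.7, 0.8]
gripper_width: 0.401
```

>>> step_arm([
  [[0,-0.06,0,0,0,0,5],[0,-0.12,0,0,0,0,5],[0,-0.18,0,0,0,0,5],[0,-0.24,0,0,0,0,5],[0,-0.29,0,0,0,0,5]],
])

```text
time_s: 6.75
tcp_pos: [0.4719, 0.0142, 0.1656]
ee_rot: [[0.248, -0.0, -0.969], [0.969, 0.0, 0.248], [0.0, -1.0, 0.0]]
wrist_force: [-0.2, 1.2, -0.4]
gripper_width: 0.401
```

```bash
python3 - <<'E'
from h import *
s=r.sense(); print(s["tcp_pos"],s["wrist_force"],s["moment"],s["gripper_width"])
for n in("top","scene"):
    c=optics.capture(n); i=c["image"][:,:,::-1]; i=i[145:265,195:345] if n=="scene" else i[160:280,215:375]
    cv2.imwrite(f"pics/{n}3.png",cv2.resize(i,None,fx=4,fy=4,interpolation=2))
E
```

```text
[0.47187867 0.01424984 0.16555133] [-0.19211233  1.16197972 -0.37948434] [ 0.24581244  0.10540478 -0.05322576] 0.4011052281764311
```

View pics/scene3.png

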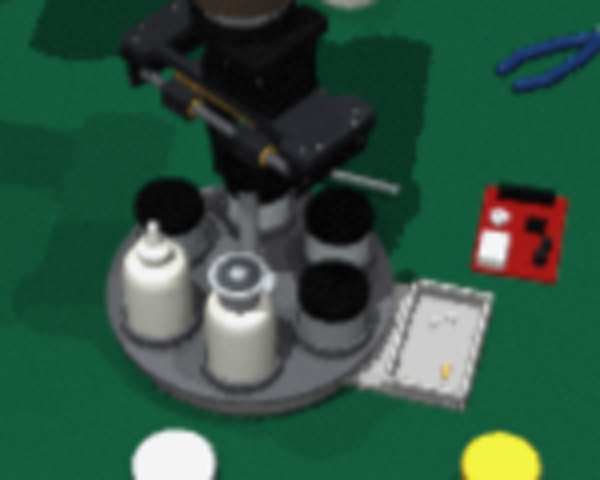

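The carousel follows the jaws: the dish moved from (187,262) to (240,275) in the crop, and everything is upright. I'll keep turning.

>>> step_arm([
  [[0,-0.03,0,0,0,0,5],[0,-0.09,0,0,0,0,5],[0,-0.15,0,0,0,0,5],[0,-0.21,0,0,0,0,5],[0,-0.27,0,0,0,0,5]],
])

```text
time_s: 7.27
tcp_pos: [0.4719, 0.0142, 0.1655]
ee_rot: [[-0.018, -0.0, -1.0], [1.0, 0.0, -0.018], [0.0, -1.0, 0.0]]
wrist_force: [-1.3, 1.0, 1.1]
gripper_width: 0.401
```

>>> step_arm([
  [[0,-0.06,0,0,0,0,5],[0,-0.12,0,0,0,0,5],[0,-0.18,0,0,0,0,5],[0,-0.24,0,0,0,0,5],[0,-0.3,0,0,0,0,5]],
])

```text
time_s: 7.68
tcp_pos: [0.4719, 0.0142, 0.1656]
ee_rot: [[-0.312, -0.0, -0.95], [0.95, 0.0, -0.312], [0.0, -1.0, -0.0]]
wrist_force: [-0.5, 0.3, -0.1]
gripper_width: 0.405
```

>>> step_arm([
  [[0,-0.06,0,0,0,0,5],[0,-0.12,0,0,0,0,5],[0,-0.18,0,0,0,0,5],[0,-0.24,0,0,0,0,5],[0,-0.3,0,0,0,0,5]],
])

```text
time_s: 8.1
tcp_pos: [0.4719, 0.0142, 0.1656]
ee_rot: [[-0.579, -0.0, -0.815], [0.815, 0.0, -0.579], [0.0, -1.0, -0.0]]
wrist_force: [-0.7, 0.6, 0.6]
gripper_width: 0.4
```

>>> step_arm([
  [[0,-0.06,0,0,0,0,5],[0,-0.12,0,0,0,0,5],[0,-0.18,0,0,0,0,5],[0,-0.23,0,0,0,0,5],[0,-0.26,0,0,0,0,5]],
])

```text
time_s: 8.52
tcp_pos: [0.4719, 0.0142, 0.1656]
ee_rot: [[-0.769, -0.0, -0.639], [0.639, 0.0, -0.769], [0.0, -1.0, -0.0]]
wrist_force: [0.4, 0.8, 0.5]
gripper_width: 0.402
```

```bash
python3 - <<'E'
from h import *
s=r.sense(); print(s["time_s"],s["joints"][5],s["tcp_pos"],s["wrist_force"],s["moment"],s["gripper_width"])
R=np.array(s["ee_rot"]); print("yaw z",np.degrees(np.arctan2(R[1,2],R[0,2])))
for n in("top","scene"):
    c=optics.capture(n); i=c["image"][:,:,::-1]; i=i[145:265,195:345] if n=="scene" else i[160:280,215:375]
    cv2.imwrite(f"pics/{n}4.png",cv2.resize(i,None,fx=5,fy=5,interpolation=2))
E
```

```text
8.5167 28.74389146511728 [0.47191956 0.01421767 0.16557642] [0.44663489 0.78941611 0.51387127] [ 0.23167784  0.14290388 -0.07136403] 0.401938694796531
yaw z -129.75171440269085
```

View pics/scene4.png

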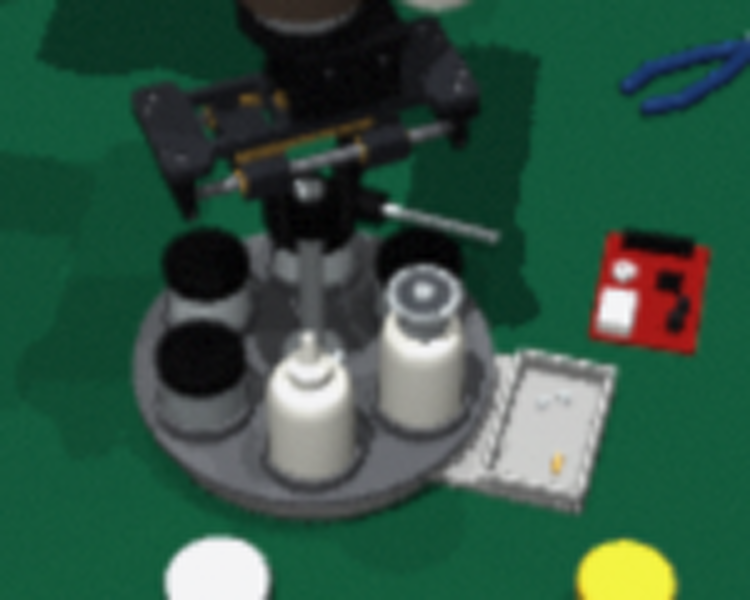

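View pics/top4.png

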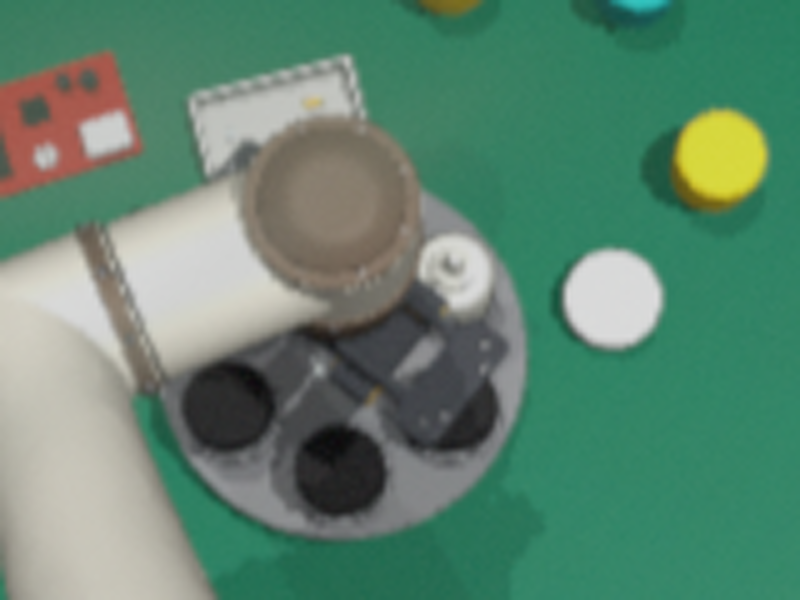

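```bash
python3 - <<'E'
from h import *
S=optics.capture("scene"); a=np.array([.4711,.0119])
# dish rim: bright low-sat ellipse in window
im=S["image"]; h=cv2.cvtColor(im,cv2.COLOR_RGB2HSV)
y0,y1,x0,x1=195,211,268,292
g=cv2.cvtColor(im,cv2.COLOR_RGB2GRAY)
c=cv2.HoughCircles(cv2.resize(g[y0-5:y1+8,x0-5:x1+5],None,fx=6,fy=6*1.3,interpolation=2),cv2.HOUGH_GRADIENT,1,60,param1=80,param2=20,minRadius=30,maxRadius=70)
print(None if c is None else [(x0-5+q[0]/6-.4,y0-5+q[1]/7.8-.4,q[2]/6) for q in c[0]])
for p in[(279.2,202.8)]+([] if c is None else [(x0-5+q[0]/6-.4,y0-5+q[1]/7.8-.4) for q in c[0][:1]]):
    d=plane(S,*p,.138)[:2]-a; print(p,np.hypot(*d),np.degrees(np.arctan2(d[1],d[0])))
# nozzle tip
d=plane(S,195+309/5-.4,145+335/5-.4,.144)[:2]-a; print("nozzle",np.hypot(*d),np.degrees(np.arctan2(d[1],d[0])))
# predicted tray corners for bearing 13.8 and drawing of the check
o=cv2.resize(im[145:265,195:345,::-1],None,fx=5,fy=5,interpolation=2)
for b,col in((13.8,(0,255,255)),(9,(255,0,255)),):
  e=np.array([np.cos(np.radians(b)),np.sin(np.radians(b))]);n=np.array([-e[1],e[0]])
  pts=[proj(S,[*(a+e*u+n*v),.02]) for u,v in((.192,.055),(.192,-.055),(.126,-.055),(.126,.055))]
  pts=np.array([((p[0]-195+.5)*5,(p[1]-145+.5)*5) for p in pts]).astype(np.int32)
  cv2.polylines(o,[pts],True,col,1)
cv2.imwrite("pics/chk.png",o)
E
```

```text
[(np.float32(279.01666), np.float32(203.63847), np.float32(7.9)), (np.float32(279.85), np.float32(212.22821), np.float32(9.8))]
(279.2, 202.8) 0.07869716631866402 0.7682201734506757
(np.float32(279.01666), np.float32(203.63847)) 0.07986026736981357 -1.6115679452811593
nozzle 0.07809499505160349 -60.16146776757013
```

View pics/chk.png

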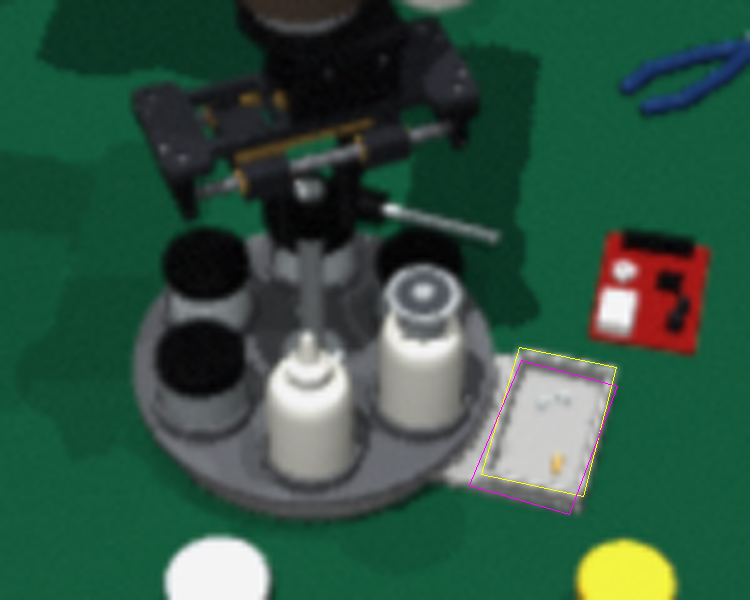

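In the scene view the dispenser's bearing is about 0° (dish 0.8° by eye, -1.6° by the circle fit; nozzle bottle 60° behind it). The tray outline drawn for 13.8° lies on the real tray. About 14° is left, so 0.24 rad, then I'll let it settle.

>>> step_arm([
  [[0,-0.03,0,0,0,0,5],[0,-0.09,0,0,0,0,5],[0,-0.15,0,0,0,0,5],[0,-0.21,0,0,0,0,5],[0,-0.24,0,0,0,0,5]],
])

```text
time_s: 9.08
tcp_pos: [0.4719, 0.0142, 0.1656]
ee_rot: [[-0.899, -0.0, -0.438], [0.438, 0.0, -0.899], [0.0, -1.0, -0.0]]
wrist_force: [-0.4, 1.4, 0.4]
gripper_width: 0.401
```

>>> step_arm([
  [[0,0,0,0,0,0,5],[0,0,0,0,0,0,5],[0,0,0,0,0,0,5],[0,0,0,0,0,0,5],[0,0,0,0,0,0,5]],
])

```text
time_s: 9.5
tcp_pos: [0.4719, 0.0142, 0.1655]
ee_rot: [[-0.898, -0.0, -0.44], [0.44, 0.0, -0.898], [0.0, -1.0, 0.0]]
wrist_force: [-0.2, 1.0, 0.4]
gripper_width: 0.4
```

```bash
python3 - <<'E'
from h import *
s=r.sense(); print(s["time_s"],s["tcp_pos"],s["wrist_force"],s["moment"],s["gripper_width"],abs(s["joint_velocities"]).max())
S=optics.capture("scene"); a=np.array([.4711,.0119]); im=S["image"]
o=cv2.resize(im[145:265,195:345,::-1],None,fx=5,fy=5,interpolation=2)
px=lambda p:tuple(int(q) for q in ((p[0]-195+.5)*5,(p[1]-145+.5)*5))
for b,col in((13.8,(0,255,255)),(7.8,(255,0,255)),(19.8,(255,0,0))):
  e=np.array([np.cos(np.radians(b)),np.sin(np.radians(b))])
  c=[px(proj(S,[*(a+.08*e+.022*np.array([np.cos(t),np.sin(t)])),.138])) for t in np.linspace(0,6.28,40)]
  if b==13.8: cv2.polylines(o,[np.array(c)],True,col,1)
  cv2.circle(o,px(proj(S,[*(a+.08*e),.138])),2,col,-1)
cv2.imwrite("pics/chk2.png",o)
t=optics.capture("top")["image"][:,:,::-1]; cv2.imwrite("pics/top5.png",cv2.resize(t[100:300,130:400],None,fx=2.9,fy=2.9))
E
```

```text
9.5 [0.47191087 0.01421726 0.16554467] [-0.19777411  1.01180967  0.36539087] [ 0.24588601  0.21337399 -0.02350501] 0.3995427305371648 0.18790327659958786
```

View pics/chk2.png

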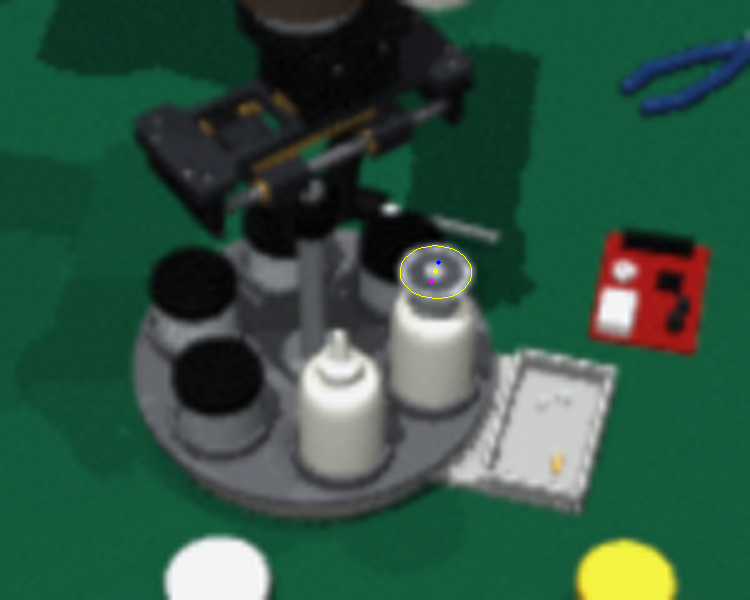

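View pics/top5.png

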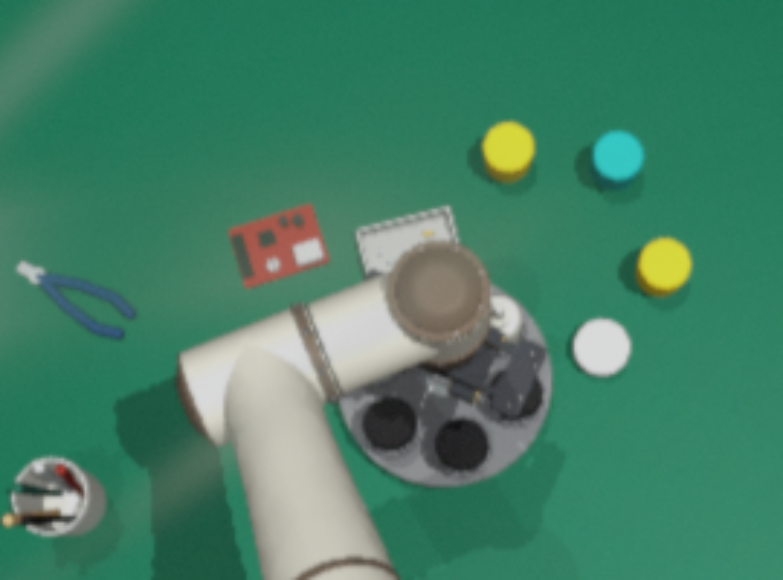

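The outline predicted for 13.8° lies exactly on the dish, centred at (435,271), between the ±6° marks. All six items are upright, the bystanders are where they were, the arm is still, and the grip is holding at 0.40. I'm handing in.

```bash
python3 -c "
from station import r
print(r.finish_job())
s=r.sense();print(s['time_s'],s['gripper_width'],s['wrist_force'])"
```

```text
the job is handed in; nothing more can be done
None
the job is handed in; nothing more can be done
```

I gripped the carousel's knob from above, turned it about 107° counter-clockwise at no more than 0.75 rad/s, and handed in at about 9.6 s with the jaws still closed on it. No verdict was reported.

**Position:** the last scene picture shows the pump's dish on the outline predicted for the tray's bearing of 13.8°. I put the remaining error at 1–2°, against about 6° allowed.

**Hold:** the jaws read 0.40 open, about 35 mm on the 36 mm knob. The arm was still and the wrist force was about 1 N. Finger contact force is not measured directly; the grip is fixed at half its maximum, about 30 N.

**Surroundings:** the two bottles and the jars in view stood upright in their holders. The bystanders in the last pictures were where they had been. The multimeter and solder reel lay outside the crops and far from the arm's path.

**Disagreements:**
- The two views differed by 2–3 mm on the axis and gave 13.6° and 14.3° for the tray's front edge.
- The tray's right side could not be fitted cleanly.
- Before the last correction the circle fit on the dish read 2.4° lower than the reading by eye. I used the by-eye reading, and the jaw rotation and nozzle bottle fell between the two.
- The top view could not confirm the final dispenser position, because the wrist hides it.

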